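Set the dose gauge and draw the syringe plunger

TASK

Stand the green dose gauge upright in the empty slot of the white syringe stand, pushed fully home, and let go of it. Then take the blue knob of the syringe plunger and draw it straight up, without forcing it sideways or pulling it out of the barrel, until its red collar is level with the top of the green gauge, and finish still holding it there. Leave the other gauges in the rack, and the bottle and the jar where they are.

Things in the scene. Friction and masses are not known exactly. Their poses are not given: they have to be found in the camera images.
- dose_stand: white syringe stand, fixed to the counter: a block 100 mm (its x) by 200 mm (its y) by 40 mm high, origin at the centre of its underside, z up. At y = -50 mm a clear upright syringe barrel rises 80 mm above the block (outer diameter 32.5 mm, bore 25.5 mm, open at the top, closed below at the block's top). At y = +50 mm lies the empty gauge slot. It may be on either side of the robot.
- slot_mouth (a point): centre of the mouth of the empty gauge slot, on the stand's top face, 40 mm above the counter; axes as the stand's. The slot is 37.5 mm long (along y), 6.5 mm wide (along x), 30 mm deep, with a 3 mm chamfer; a gauge fully home stands 30 mm deep in it, so the top of the green gauge is then 129 mm above this point.
- barrel_mouth (a point): centre of the open top of the syringe barrel, 120 mm above the counter; axes as the stand's
- plunger: loose upright syringe plunger, about 0.10 to 0.21 kg: a white rod of 24 mm diameter that fits the barrel's bore with 0.75 mm play all round, a red collar, and a blue knob on top, 136 mm tall in all. Origin at the centre of its foot, z up. At the start it rests at the bottom of the barrel, 80 mm deep; let go, it drops back.
- plunger_collar (a point): centre of the red collar on the plunger (33 mm diameter, 4 mm thick), on its axis, 85 mm above its foot; at the start 5 mm above the barrel's mouth and 44 mm below the top of a green gauge that stands home in the stand's slot
- plunger_knob (a point): centre of the blue knob on top of the plunger, on its axis, 118 mm above its foot: an upright cylinder of 28 mm diameter and 36 mm height, 13 mm clear above the red collar
- gauge_rack: light wooden rack, fixed to the counter: a block 70 mm (its x) by 230 mm (its y) by 40 mm high, origin at the centre of its underside, z up; three slots like the stand's at y = -70, 0 and +70 mm hold the three gauges in any order
- green_gauge: the green dose gauge (see green_gauge_mid), about 0.05 kg, origin at the centre of its foot, z up
- green_gauge_mid (a point): green flat plastic dose gauge, 159 mm tall, standing upright on end in a slot of the rack. Blade 36 mm wide (along its y) and 5 mm thick (along its x), foot slightly tapered; the top 34 mm is a grip 12 mm thick and 36 mm wide. This point is its centre, half-way up (79.5 mm above its foot, 79.5 mm below its top); z up. Its foot is sunk 30 mm in the rack. It can be put in the stand either way round.
- yellow_gauge_mid (a point): yellow flat plastic dose gauge, 134 mm tall, standing upright on end in a slot of the rack. Blade 36 mm wide (along its y) and 5 mm thick (along its x), foot slightly tapered; the top 34 mm is a grip 12 mm thick and 36 mm wide. This point is its centre, half-way up (67 mm above its foot, 67 mm below its top); z up. Its foot is sunk 30 mm in the rack. Leave alone.
- blue_gauge_mid (a point): blue flat plastic dose gauge, 109 mm tall, standing upright on end in a slot of the rack. Blade 36 mm wide (along its y) and 5 mm thick (along its x), foot slightly tapered; the top 34 mm is a grip 12 mm thick and 36 mm wide. This point is its centre, half-way up (54.5 mm above its foot, 54.5 mm below its top); z up. Its foot is sunk 30 mm in the rack. Leave alone.
- syrup_bottle_mid (a point): centre of a white medicine bottle with a green cap, 60 mm diameter, 130 mm tall, half-way up. Leave alone.
- pill_jar_mid (a point): centre of an amber pill jar with a white cap, 56 mm diameter, 75 mm tall, half-way up. Leave alone.

How it is judged:
By the outcome, as a careful person would: the job done as asked, in the order asked, and still so for the second after the job is handed in, while the arm keeps its last pose, push and grip.
It also fails if it takes over 59 s, if anything falls off the work surface, if the arm or the gripper's body presses on something with over 40 N, if the wrist force passes 120 N, or if a joint passes its speed limit or range.

ROBOT

A 7-joint arm with a two-finger parallel gripper is mounted at the origin on the work surface. World frame = base frame: x ahead of the robot, y to its left, z up, the work surface at z = 0. Lengths are in m, angles in degrees, forces in N, time in s.
With the tool pointing down it reaches from about 0.35 to 0.9 m from the base axis. Payload 8.1 kg.
Tool frame: the origin (TCP) lies midway between the tips of the shut fingers; the grasp point (between the pads) lies 19 mm behind it; z points along the fingers, y is the line along which they close (so a half turn about z gives the same grasp; the last joint's range is limited). The gripper opens to 85 mm and grips with 20 to 120 N. Pads are 22 mm wide; open, the fingers measure 114 mm over their backs; the gripper's body (76 mm by 85 mm) begins 54 mm behind the grasp point. The pads swing forward as they close: fully open they stand 13 mm farther back than shut.
Start: joints at [64.366, 24.895, 1.432, 90.138, -0.665, 64.973, -4.303], TCP at [0.211, -0.588, 0.231] pointing down, gripper open.
Joint ranges: [-149.89, 149.89], [-25.12, 119.58], [-72.63, 75.52], [4.76, 147.25], [-75.54, 255.54], [6.69, 114.76], [-157.13, 157.13]. Speed limits (degrees/s): [127.2, 127.2, 172.46, 172.46, 180, 180, 180].

INTERFACE

Orientations are given as a 3x3 rotation matrix whose columns are the frame's x, y, z axes.
In Python, from station import sense, snapshot, get_calibration, manip gives the robot as it stands.
- The arm moves only by the tool move_arm, never from a script. Its argument "increments" is a list of rows, each an object of numbers: "dx", "dy", "dz": the shift along the tool's x, y, z normalised to -1 to 1, where 1 is 20 mm; "rx", "ry", "rz": the turn, a rotation vector about the tool's x, y, z normalised to -1 to 1, where 1 is 0.12 rad; "jaw": the closure, from 0 (fully open) to 1 (shut). In form: [{"dx": .., "dy": .., "dz": .., "rx": .., "ry": .., "rz": .., "jaw": ..}, ...]. A call has 1 to 10 rows; each row shifts and turns the commanded pose from where the row before left it, along the tool's axes as they then stand; what a row does not reach is not made up. A row lasts 1/10 s, in which the tool goes at most 50 mm and 8.59 degrees, less where a joint would pass 70% of its speed; a pose out of reach is approached as far as the arm can. A call with a number of a shift or a turn outside -1 to 1 is refused whole. A call with a gripper value outside its range is refused whole. The fingers move at their own pace and stop on an object; the grip force is fixed at half the most. Time passes only in rows, so rows that do not move let the fingers close. It gives the time, the measured TCP pose, the force, the opening and the grip force at its end, in the units of the state.
- sense(): the state, without advancing time (a new reading comes with each control period).
- snapshot(name): name is "side" or "top" or "wrist"; returns the picture (384x512x3 uint8, red, green, blue); there is no depth.
- get_calibration(name): a dict with "camera_matrix" (3x3 intrinsics, pixels), "rvec" (rotation vector, rad) and "tvec" (3), from world to camera coordinates, as OpenCV has them. Camera axes: x right, y down, z forward; pixel columns grow to the right and rows downward; lengths in m; the calibration is good to about 2 mm. A picture is of the moment at which its call begins: read the wrist's pose just before it. get_calibration takes no time and is no camera call; for the wrist camera it gives the pose at the moment of the call.
- manip.finish_job(): hands the job in; it is judged then, once.
The state is a dict: "time": time; "joint_pos": joint angles; "joint_vel": joint speeds; "effort": joint torques, N m; "position": TCP position; "tcp_rot": TCP orientation; "wrist_force": force on the tool from outside, world axes, zero at the start; "torque": the same for the moment, N m; "finger_gap": finger opening in m; "gripper_force": force on a finger pad.
Only numpy, scipy, OpenCV 4.12 (cv2) and the standard library are available. Lean on these libraries where they do the work, as an engineer would, in place of code of your own. Each camera call takes 0.05 s, during which the arm holds its last target. There are 200 camera calls.

## Working session

There is one attempt and no reset: what is moved stays moved. The work goes in short steps, Python scripts to look and compute and a tool call to move; the robot and the scene stay as the last step left them, time stands still between calls to the robot, and variables do not carry over. Pictures are saved under pics/ and viewed, at most 10 in all, crops included, and the job is handed in when it is done.

Besides the shell and the picture viewer there is one more tool, called after "Call:" as a command line: name --argument value ..., lists and objects as JSON in quotes. move_arm: Moves the arm, as the interface text tells. Scaled input: -1 to 1 covers 20 mm each way for a shift and 0.12 rad each way for a turn. Its arguments: {"type":"object","properties":{"increments":{"type":"array"}},"required":["increments"]}

```bash
mkdir -p pics; ls
python3 - <<'E'
from station import *
import cv2,numpy as np
s=sense();print({k:np.round(v,3).tolist() for k,v in s.items()})
ims=[]
for n in ["side","top"]:
    im=snapshot(n);cv2.imwrite(f"pics/{n}0.png",im[:,:,::-1])
    c=get_calibration(n);R=cv2.Rodrigues(np.array(c["rvec"],float))[0];print(n,np.round(c["camera_matrix"],1).tolist(),(-R.T@np.array(c["tvec"]).ravel()).round(3),R.round(2).tolist())
E
```

```text
pics
{'time': 0.0, 'joint_pos': [64.366, 24.936, 1.43, 90.191, -0.666, 64.975, -4.303], 'joint_vel': [0.038, 0.016, -0.019, 0.038, -0.014, 0.052, -0.054], 'effort': [-0.001, -67.048, 1.024, -31.622, 0.015, 0.012, 0.0], 'position': [0.211, -0.588, 0.231], 'tcp_rot': [[0.941, 0.338, -0.001], [0.338, -0.941, 0.001], [-0.0, -0.002, -1.0]], 'wrist_force': [-0.602, 0.766, 0.85], 'torque': [0.009, 0.015, -0.012], 'gripper_force': 0.0, 'finger_gap': 0.086}
side [[351.8, 0.0, 257.8], [0.0, 351.8, 192.4], [0.0, 0.0, 1.0]] [0.15  0.444 0.703] [[-0.71, -0.7, -0.01], [-0.47, 0.49, -0.73], [0.52, -0.51, -0.68]]
top [[428.3, 0.0, 262.0], [0.0, 428.3, 189.8], [0.0, 0.0, 1.0]] [0.47  0.014 0.986] [[-0.01, -1.0, -0.02], [-0.98, 0.02, -0.18], [0.18, 0.02, -0.98]]
```

View pics/side0.png

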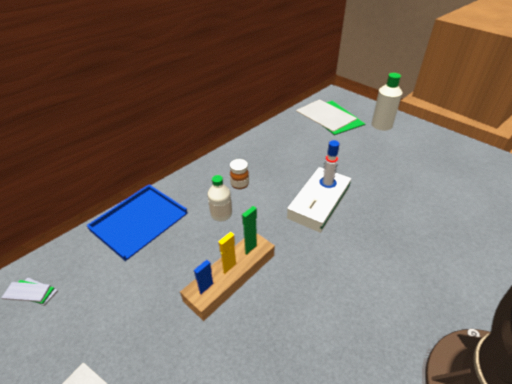

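View pics/top0.png

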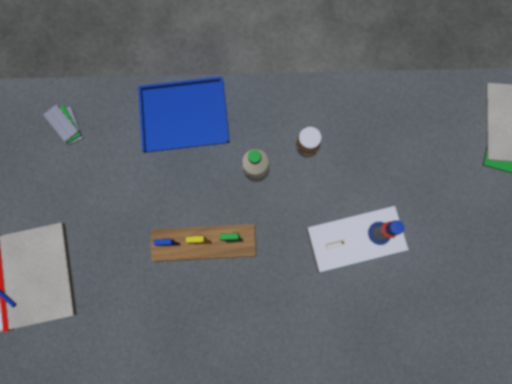

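The side view shows the rack (228,275) with green at (250,230) and the stand (320,197) with the knob at (333,150). In the top view the green grip is at (230,237), the slot at (335,245) and the knob at (397,228).

```bash
cat > h.py <<'E'
from station import *
import cv2,numpy as np
def cal(n):
    c=get_calibration(n);R=cv2.Rodrigues(np.array(c["rvec"],float))[0];return np.array(c["camera_matrix"]),R,np.array(c["tvec"],float).ravel()
def plane(uv,z,C):
    K,R,t=C;o=-R.T@t;d=R.T@np.linalg.solve(K,[*uv,1.]);return o+d*(z-o[2])/d[2]
def blob(m,roi=None):
    m=m.astype(np.uint8)
    if roi: 
        k=np.zeros_like(m);x0,y0,x1,y1=roi;k[y0:y1,x0:x1]=1;m=m*k
    cs=cv2.findContours(m,cv2.RETR_EXTERNAL,cv2.CHAIN_APPROX_NONE)[0]
    return max(cs,key=cv2.contourArea)
def hsv(im): return cv2.cvtColor(im,cv2.COLOR_RGB2HSV).astype(int)
def rect(c,z,C):
    b=cv2.boxPoints(cv2.minAreaRect(c));p=np.array([plane(q,z,C)[:2] for q in b])
    e=[p[1]-p[0],p[2]-p[1]];l=[np.linalg.norm(v) for v in e];v=e[int(np.argmax(l))]
    return p.mean(0).round(4),np.round(l,4),round(float(np.degrees(np.arctan2(v[1],v[0]))),2)
E
python3 - <<'E'
from h import *
im=cv2.imread("pics/top0.png")[:,:,::-1];h=hsv(np.ascontiguousarray(im));C=cal("top")
H,S,V=h[...,0],h[...,1],h[...,2]
print("stand",rect(blob((V>150)&(S<40),(300,195,420,280)),.04,C))
print("rack",rect(blob((H<25)&(S>80)&(V>80),(140,215,265,270)),.04,C))
print("green",rect(blob((H>45)&(H<85)&(S>120),(210,220,250,255)),.169,C))
c=blob((H>105)&(H<130)&(S>150)&(V>80),(380,215,415,240));print("knob",rect(c,.176,C),cv2.boundingRect(c))
print("slot",plane((335,245),.04,C).round(4))
print("bottle",plane((255,157),.13,C).round(3),"jar",plane((310,137),.075,C).round(3))
E
```

```text
stand (array([ 0.5352, -0.1763]), array([0.2048, 0.1016]), -76.79)
rack (array([0.5302, 0.164 ]), array([0.2306, 0.0683]), -87.69)
green (array([0.5324, 0.0934]), array([0.0344, 0.0095]), -90.79)
knob (array([ 0.5445, -0.2228]), array([0.0243, 0.0207]), -90.82) (390, 222, 14, 12)
slot [ 0.5206 -0.1263  0.04  ]
bottle [0.698 0.044 0.13 ] jar [ 0.756 -0.076  0.075]
```

Call:
move_arm --increments '[{"rz":-1,"dz":-0.3},{"rz":-1,"dz":-0.3},{"rz":-1,"dz":-0.3},{"rz":-1,"dz":-0.3},{"rz":-1,"dz":-0.3},{"rz":-1,"dz":-0.3},{"rz":-1,"dz":-0.3},{"rz":-1,"dz":-0.3},{"rz":-1,"dz":-0.3},{"rz":-1,"dz":-0.3}]'

```text
invalid input
```

```bash
cat >> h.py <<'E'
def go(p,yaw):
    "remaining move to TCP p (m), tool y at yaw deg, tool down: tool-axis units"
    s=sense();R=np.array(s["tcp_rot"]);y=np.radians(yaw);yv=np.array([np.cos(y),np.sin(y),0]);z=np.array([0,0,-1.]);G=np.c_[np.cross(yv,z),yv,z]
    r=cv2.Rodrigues(R.T@G)[0].ravel()/.12
    print("t",round(s["time"],2),"pos",np.round(s["position"],4),"F",np.round(s["wrist_force"],1),"gap",round(s["finger_gap"],4),"units d",(R.T@(np.array(p)-s["position"])/.02).round(2),"r",r.round(2),"then d",(G.T@(np.array(p)-s["position"])/.02).round(2),"q",np.round(s["joint_pos"]))
E
python3 -c "
from h import *
go([.5324,.0934,.29],1.5)"
```

```text
t 0.1 pos [ 0.2111 -0.5878  0.2306] F [ 0.2 -0.5  0.3] gap 0.0856 units d [ 26.63 -26.63  -2.93] r [-1.000e-02 -1.000e-02 -1.044e+01] then d [33.63 16.95 -2.97] q [64. 25.  1. 90. -1. 65. -4.]
```

Call:
move_arm --increments '[{"dx":0,"dy":0,"dz":-0.3,"rx":0,"ry":0,"rz":-1,"jaw":0},{"dx":0,"dy":0,"dz":-0.3,"rx":0,"ry":0,"rz":-1,"jaw":0},{"dx":0,"dy":0,"dz":-0.3,"rx":0,"ry":0,"rz":-1,"jaw":0},{"dx":0,"dy":0,"dz":-0.3,"rx":0,"ry":0,"rz":-1,"jaw":0},{"dx":0,"dy":0,"dz":-0.3,"rx":0,"ry":0,"rz":-1,"jaw":0},{"dx":0,"dy":0,"dz":-0.3,"rx":0,"ry":0,"rz":-1,"jaw":0},{"dx":0,"dy":0,"dz":-0.3,"rx":0,"ry":0,"rz":-1,"jaw":0},{"dx":0,"dy":0,"dz":-0.3,"rx":0,"ry":0,"rz":-1,"jaw":0},{"dx":0,"dy":0,"dz":-0.3,"rx":0,"ry":0,"rz":-1,"jaw":0},{"dx":0,"dy":0,"dz":-0.3,"rx":0,"ry":0,"rz":-1,"jaw":0}]'

```text
time: 1.1
position: [0.2111, -0.588, 0.2911]
tcp_rot: [[0.021, 1.0, -0.0], [1.0, -0.021, 0.001], [0.001, -0.0, -1.0]]
wrist_force: [0.7, -0.4, 0.4]
finger_gap: 0.0856
gripper_force: 0.0
```

```bash
python3 -c "
from h import *
go([.5324,.0934,.29],1.5)"
```

```text
t 1.1 pos [ 0.2111 -0.588   0.2911] F [ 0.7 -0.4  0.4] gap 0.0856 units d [34.4  15.34  0.08] r [-0.   -0.01 -0.39] then d [33.64 16.95  0.05] q [ 74.  24. -13.  84.   5.  73.  59.]
```

Call:
move_arm --increments '[{"dx":0,"dy":0,"dz":0,"rx":0,"ry":0,"rz":-0.4,"jaw":0},{"dx":1,"dy":0.5,"dz":0,"rx":0,"ry":0,"rz":0,"jaw":0},{"dx":1,"dy":0.5,"dz":0,"rx":0,"ry":0,"rz":0,"jaw":0},{"dx":1,"dy":0.5,"dz":0,"rx":0,"ry":0,"rz":0,"jaw":0},{"dx":1,"dy":0.5,"dz":0,"rx":0,"ry":0,"rz":0,"jaw":0},{"dx":1,"dy":0.5,"dz":0,"rx":0,"ry":0,"rz":0,"jaw":0},{"dx":1,"dy":0.5,"dz":0,"rx":0,"ry":0,"rz":0,"jaw":0},{"dx":1,"dy":0.5,"dz":0,"rx":0,"ry":0,"rz":0,"jaw":0},{"dx":1,"dy":0.5,"dz":0,"rx":0,"ry":0,"rz":0,"jaw":0},{"dx":1,"dy":0.5,"dz":0,"rx":0,"ry":0,"rz":0,"jaw":0}]'

```text
time: 2.1
position: [0.2974, -0.4053, 0.291]
tcp_rot: [[-0.022, 1.0, -0.0], [1.0, 0.022, 0.0], [0.0, -0.0, -1.0]]
wrist_force: [0.1, 0.9, 0.2]
finger_gap: 0.0856
gripper_force: 0.0
```

Call:
move_arm --increments '[{"dx":1,"dy":0.5,"dz":0,"rx":0,"ry":0,"rz":0,"jaw":0},{"dx":1,"dy":0.5,"dz":0,"rx":0,"ry":0,"rz":0,"jaw":0},{"dx":1,"dy":0.5,"dz":0,"rx":0,"ry":0,"rz":0,"jaw":0},{"dx":1,"dy":0.5,"dz":0,"rx":0,"ry":0,"rz":0,"jaw":0},{"dx":1,"dy":0.5,"dz":0,"rx":0,"ry":0,"rz":0,"jaw":0},{"dx":1,"dy":0.5,"dz":0,"rx":0,"ry":0,"rz":0,"jaw":0},{"dx":1,"dy":0.5,"dz":0,"rx":0,"ry":0,"rz":0,"jaw":0},{"dx":1,"dy":0.5,"dz":0,"rx":0,"ry":0,"rz":0,"jaw":0},{"dx":1,"dy":0.5,"dz":0,"rx":0,"ry":0,"rz":0,"jaw":0},{"dx":1,"dy":0.5,"dz":0,"rx":0,"ry":0,"rz":0,"jaw":0}]'

```text
time: 3.1
position: [0.3929, -0.2033, 0.2911]
tcp_rot: [[-0.022, 1.0, -0.001], [1.0, 0.022, 0.0], [0.0, -0.001, -1.0]]
wrist_force: [-0.4, 0.1, -0.5]
finger_gap: 0.0853
gripper_force: 0.0
```

Call:
move_arm --increments '[{"dx":1,"dy":0.5,"dz":0,"rx":0,"ry":0,"rz":0,"jaw":0},{"dx":1,"dy":0.5,"dz":0,"rx":0,"ry":0,"rz":0,"jaw":0},{"dx":1,"dy":0.5,"dz":0,"rx":0,"ry":0,"rz":0,"jaw":0},{"dx":1,"dy":0.5,"dz":0,"rx":0,"ry":0,"rz":0,"jaw":0},{"dx":1,"dy":0.5,"dz":0,"rx":0,"ry":0,"rz":0,"jaw":0},{"dx":1,"dy":0.5,"dz":0,"rx":0,"ry":0,"rz":0,"jaw":0},{"dx":1,"dy":0.5,"dz":0,"rx":0,"ry":0,"rz":0,"jaw":0},{"dx":1,"dy":0.5,"dz":0,"rx":0,"ry":0,"rz":0,"jaw":0},{"dx":1,"dy":0.5,"dz":0,"rx":0,"ry":0,"rz":0,"jaw":0},{"dx":0,"dy":0,"dz":0,"rx":0,"ry":0,"rz":0,"jaw":0}]'

```text
time: 4.1
position: [0.4795, -0.0192, 0.2912]
tcp_rot: [[-0.026, 1.0, 0.0], [1.0, 0.026, 0.002], [0.002, 0.0, -1.0]]
wrist_force: [-0.5, -0.4, 0.4]
finger_gap: 0.0855
gripper_force: 0.0
```

```bash
python3 -c "
from h import *
go([.5324,.0934,.29],1.5)
C=cal('wrist');im=snapshot('wrist');cv2.imwrite('pics/w1.png',im[:,:,::-1]);print((-C[1].T@C[2]).round(3),C[1].round(2).tolist())"
```

```text
t 4.1 pos [ 0.4795 -0.0192  0.2912] F [-0.5 -0.4  0.4] gap 0.0855 units d [5.56 2.79 0.07] r [ 0.   -0.01 -0.  ] then d [5.56 2.79 0.06] q [ 28.  12. -38. 102.   8.  68. -11.]
[0.478 0.054 0.433] [[1.0, 0.03, -0.0], [0.02, -0.96, 0.29], [0.01, -0.29, -0.96]]
```

View pics/w1.png

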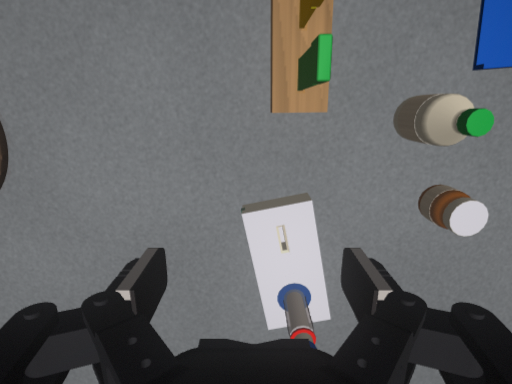

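The wrist view shows the green grip at (324,57) and the stand's slot at (283,238), with the knob partly hidden at the bottom.

Run:
```python
from h import *
C=cal("wrist");im=np.ascontiguousarray(cv2.imread("pics/w1.png")[:,:,::-1]);h=hsv(im);H,S,V=h[...,0],h[...,1],h[...,2]
for v in (100,130,150):
  c=blob((H>45)&(H<85)&(S>120)&(V>v),(300,25,345,95));print(v,"green",rect(c,.169,C),cv2.boundingRect(c))
print(im[57,314:334].tolist())
st=(V>180)&(S<45);c=blob(st,(235,185,335,335));print("stand",rect(c,.04,C))
roi=im[222:256,272:296].astype(int);print(roi.sum(2)//3)
```

```text
100 green (array([0.533 , 0.0913]), array([0.0344, 0.0108]), 92.2) (317, 34, 15, 47)
130 green (array([0.5333, 0.0917]), array([0.0337, 0.0101]), 91.98) (318, 34, 14, 46)
150 green (array([0.5332, 0.0913]), array([0.033, 0.009]), 91.09) (318, 35, 14, 45)
[[32, 55, 28], [33, 54, 29], [32, 53, 29], [36, 89, 41], [44, 130, 60], [55, 161, 77], [61, 171, 83], [60, 172, 83], [59, 171, 83], [59, 172, 83], [58, 172, 82], [58, 171, 82], [57, 170, 81], [55, 169, 80], [56, 168, 80], [53, 168, 79], [44, 148, 67], [70, 110, 77], [108, 114, 112], [115, 118, 119]]
stand (array([ 0.5338, -0.1789]), array([0.0985, 0.1985]), -75.1)
[[210 209 209 209 209 210 210 209 209 210 209 209 209 210 209 209 210 209
  210 209 209 209 209 209]
 [210 209 209 209 208 209 209 209 210 210 210 207 209 209 209 210 209 210
  209 209 210 209 209 209]
 [209 209 209 209 209 209 209 210 209 206 203 197 204 208 209 209 210 209
  210 209 210 210 210 210]
 [209 209 210 209 207 204 202 200 196 195 178 179 193 207 209 209 209 209
  210 209 210 210 210 210]
 [209 209 210 209 200 193 188 186 186 190 166 173 187 206 210 209 208 210

[... 2256 characters left out ...]
10 210 210 210 209 210 210 204 198 157 122 123 129 140 174 179 196
  208 210 210 210 210 210]
 [210 210 210 209 210 210 210 210 206 199 180 164 171 180 187 192 184 195
  208 210 211 210 210 210]
 [210 210 210 210 210 209 210 210 207 200 200 200 201 200 200 201 195 195
  208 210 211 210 210 210]
 [210 209 209 210 211 210 210 210 208 202 201 202 203 203 203 205 206 204
  209 210 211 209 210 210]
 [210 208 210 210 210 209 210 210 210 206 205 206 207 208 210 210 210 210
  208 209 209 210 210 209]
 [209 210 210 210 210 209 210 210 209 209 209 210 211 210 209 209 210 209
  207 209 211 210 210 210]
 [210 210 210 210 210 210 209 210 209 210 209 210 210 210 210 209 209 210
  211 210 210 211 210 210]]
```

Call:
move_arm --increments '[{"dx":0.91,"dy":0.47,"dz":0,"rx":0,"ry":0,"rz":0,"jaw":0},{"dx":0.91,"dy":0.47,"dz":0,"rx":0,"ry":0,"rz":0,"jaw":0},{"dx":0.91,"dy":0.47,"dz":0,"rx":0,"ry":0,"rz":0,"jaw":0},{"dx":0.91,"dy":0.47,"dz":0,"rx":0,"ry":0,"rz":0,"jaw":0},{"dx":0.91,"dy":0.47,"dz":0,"rx":0,"ry":0,"rz":0,"jaw":0},{"dx":0.91,"dy":0.47,"dz":0,"rx":0,"ry":0,"rz":0,"jaw":0},{"dx":0,"dy":0,"dz":1,"rx":0,"ry":0,"rz":0,"jaw":0},{"dx":0,"dy":0,"dz":1,"rx":0,"ry":0,"rz":0,"jaw":0},{"dx":0,"dy":0,"dz":1,"rx":0,"ry":0,"rz":0,"jaw":0},{"dx":0,"dy":0,"dz":0,"rx":0,"ry":0,"rz":0,"jaw":0}]'

```text
time: 5.15
position: [0.5312, 0.0861, 0.2287]
tcp_rot: [[-0.021, 1.0, -0.005], [1.0, 0.021, -0.002], [-0.002, -0.005, -1.0]]
wrist_force: [-0.5, -0.7, 0.1]
finger_gap: 0.0856
gripper_force: 0.0
```

Run:
```python
from h import *
go([.533,.0917,.135],1.8)
from scipy.spatial.transform import Rotation
# slot in old wrist image w1: camera pose from printed TCP pose offset -> use current camera-in-tool transform
s=sense();K,R,t=cal("wrist");T=np.array(s["tcp_rot"]);rel=R@T; off=T.T@(-R.T@t-s["position"])
T1=np.array([[-.026,1,0],[1,.026,.002],[.002,0,-1]]);p1=np.array([.4795,-.0192,.2912])
R1=rel@T1.T;t1=-R1@(p1+T1@off);C1=(K,R1,t1)
im=np.ascontiguousarray(cv2.imread("pics/w1.png")[:,:,::-1]);g=im.mean(2)
print("slot",rect(blob(g<206,(272,222,298,254)),.04,C1))
h=hsv(im);st=(h[...,2]>180)&(h[...,1]<45);print("stand",rect(blob(st,(235,185,335,335)),.04,C1))
h=hsv(im);print("green",rect(blob((h[...,0]>45)&(h[...,0]<85)&(h[...,1]>120)&(h[...,2]>130),(300,25,345,95)),.169,C1))
im=snapshot("wrist");cv2.imwrite("pics/w2.png",im[:,:,::-1])
```

```text
t 5.15 pos [0.5312 0.0861 0.2287] F [-0.5 -0.7  0.1] gap 0.0856 units d [0.28 0.12 4.68] r [-0.04  0.01 -0.09] then d [0.28 0.1  4.68] q [ 14.  22. -39. 100.  15.  64. -28.]
slot (array([ 0.5241, -0.127 ]), array([0.0136, 0.0452]), -76.34)
stand (array([ 0.5351, -0.1767]), array([0.0985, 0.1985]), -75.03)
green (array([0.5342, 0.0938]), array([0.0337, 0.0101]), 92.04)
```

View pics/w2.png

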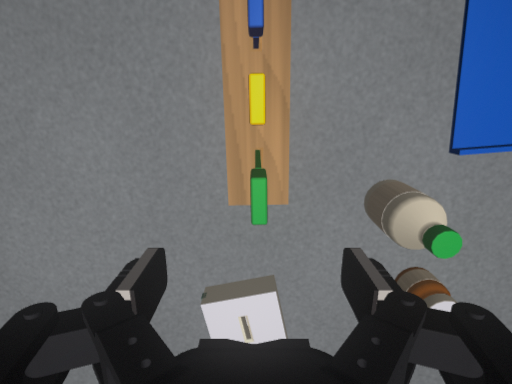

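The wrist view shows the green grip at (259,198), centred between the open fingers (fingers at about 150 and 358).

Run:
```python
from h import *
im=np.ascontiguousarray(cv2.imread("pics/w2.png")[:,:,::-1]);h=hsv(im);H,S,V=h[...,0],h[...,1],h[...,2];C=cal("wrist")
c=blob((H>45)&(H<85)&(S>120)&(V>130),(240,160,280,230));print("green",rect(c,.169,C))
c=blob((H>20)&(H<35)&(S>150)&(V>130),(240,60,280,130));print("yellow",rect(c,.144,C))
go([.533,.0930,.135],2)
```

```text
green (array([0.5351, 0.0946]), array([0.0105, 0.0345]), -88.14)
yellow (array([0.5326, 0.1647]), array([0.0114, 0.0352]), -88.19)
t 5.2 pos [0.532  0.0867 0.2304] F [-0.3  0.4  0.9] gap 0.0852 units d [0.32 0.07 4.77] r [-0.02  0.01 -0.12] then d [0.31 0.06 4.77] q [ 14.  22. -39. 100.  15.  64. -28.]
```

Call:
move_arm --increments '[{"dx":0.36,"dy":0.13,"dz":0.8,"rx":0,"ry":0,"rz":-0.1,"jaw":0},{"dx":0,"dy":0,"dz":0.8,"rx":0,"ry":0,"rz":0,"jaw":0},{"dx":0,"dy":0,"dz":0.8,"rx":0,"ry":0,"rz":0,"jaw":0},{"dx":0,"dy":0,"dz":0.8,"rx":0,"ry":0,"rz":0,"jaw":0},{"dx":0,"dy":0,"dz":0.8,"rx":0,"ry":0,"rz":0,"jaw":0},{"dx":0,"dy":0,"dz":0.77,"rx":0,"ry":0,"rz":0,"jaw":0},{"dx":0,"dy":0,"dz":0,"rx":0,"ry":0,"rz":0,"jaw":0.4},{"dx":0,"dy":0,"dz":0,"rx":0,"ry":0,"rz":0,"jaw":0.6}]'

```text
time: 6.0
position: [0.5357, 0.0957, 0.1364]
tcp_rot: [[-0.034, 0.999, 0.0], [0.999, 0.034, 0.0], [0.0, 0.0, -1.0]]
wrist_force: [-1.0, 1.0, 0.1]
finger_gap: 0.0593
gripper_force: 0.0
```

Call:
move_arm --increments '[{"dx":0,"dy":0,"dz":0,"rx":0,"ry":0,"rz":0,"jaw":1},{"dx":0,"dy":0,"dz":0,"rx":0,"ry":0,"rz":0,"jaw":1},{"dx":0,"dy":0,"dz":0,"rx":0,"ry":0,"rz":0,"jaw":1},{"dx":0,"dy":0,"dz":0,"rx":0,"ry":0,"rz":0,"jaw":1},{"dx":0,"dy":0,"dz":0,"rx":0,"ry":0,"rz":0,"jaw":1}]'

```text
time: 6.5
position: [0.5353, 0.0956, 0.1366]
tcp_rot: [[-0.034, 0.999, 0.0], [0.999, 0.034, -0.0], [-0.0, 0.0, -1.0]]
wrist_force: [-2.4, 0.3, 5.4]
finger_gap: 0.0117
gripper_force: 58.4
```

```bash
python3 -c "
from h import *
go([.5343,.094,.135],1.9);s=sense();print(s['gripper_force'],s['torque'])"
```

```text
t 6.5 pos [0.5353 0.0956 0.1366] F [-2.4  0.3  5.4] gap 0.0117 units d [-0.08 -0.05  0.08] r [0.   0.   0.01] then d [-0.08 -0.05  0.08] q [ 11.  28. -36. 106.  20.  53. -33.]
58.40391755104065 [-0.08884639  0.74301669  0.02790341]
```

Call:
move_arm --increments '[{"dx":0,"dy":0,"dz":-0.4,"rx":0,"ry":0,"rz":0,"jaw":1},{"dx":0,"dy":0,"dz":-0.6,"rx":0,"ry":0,"rz":0,"jaw":1},{"dx":0,"dy":0,"dz":-0.7,"rx":0,"ry":0,"rz":0,"jaw":1},{"dx":0,"dy":0,"dz":-0.7,"rx":0,"ry":0,"rz":0,"jaw":1},{"dx":0,"dy":0,"dz":-0.8,"rx":0,"ry":0,"rz":0,"jaw":1},{"dx":0,"dy":0,"dz":0,"rx":0,"ry":0,"rz":-0.57,"jaw":1},{"dx":0,"dy":0,"dz":0,"rx":0,"ry":0,"rz":-0.57,"jaw":1},{"dx":0,"dy":0,"dz":0,"rx":0,"ry":0,"rz":-0.57,"jaw":1},{"dx":0,"dy":0,"dz":0,"rx":0,"ry":0,"rz":0,"jaw":1}]'

```text
time: 7.4
position: [0.5356, 0.0954, 0.201]
tcp_rot: [[-0.238, 0.971, 0.001], [0.971, 0.238, 0.0], [-0.0, 0.001, -1.0]]
wrist_force: [0.4, 0.2, 0.3]
finger_gap: 0.0114
gripper_force: 58.3
```

```bash
python3 -c "
from h import *
go([.5241,-.127,.2],13.7);s=sense();print(s['gripper_force'],s['torque'])"
```

```text
t 7.4 pos [0.5356 0.0954 0.201 ] F [0.4 0.2 0.3] gap 0.0114 units d [-10.67  -3.2    0.05] r [0.01 0.   0.01] then d [-10.67  -3.19   0.05] q [ 14.  25. -41. 101.  18.  61. -19.]
58.335261940956116 [-0.00924143 -0.04069541 -0.00913131]
```

Call:
move_arm --increments '[{"dx":-0.97,"dy":-0.29,"dz":0,"rx":0,"ry":0,"rz":0,"jaw":1},{"dx":-0.97,"dy":-0.29,"dz":0,"rx":0,"ry":0,"rz":0,"jaw":1},{"dx":-0.97,"dy":-0.29,"dz":0,"rx":0,"ry":0,"rz":0,"jaw":1},{"dx":-0.97,"dy":-0.29,"dz":0,"rx":0,"ry":0,"rz":0,"jaw":1},{"dx":-0.97,"dy":-0.29,"dz":0,"rx":0,"ry":0,"rz":0,"jaw":1},{"dx":-0.97,"dy":-0.29,"dz":0,"rx":0,"ry":0,"rz":0,"jaw":1},{"dx":-0.97,"dy":-0.29,"dz":0,"rx":0,"ry":0,"rz":0,"jaw":1},{"dx":-0.97,"dy":-0.29,"dz":0,"rx":0,"ry":0,"rz":0,"jaw":1},{"dx":-0.97,"dy":-0.29,"dz":0,"rx":0,"ry":0,"rz":0,"jaw":1},{"dx":0,"dy":0,"dz":0,"rx":0,"ry":0,"rz":0,"jaw":1}]'

```text
time: 8.4
position: [0.5258, -0.0901, 0.2002]
tcp_rot: [[-0.23, 0.973, -0.0], [0.973, 0.23, -0.002], [-0.002, -0.001, -1.0]]
wrist_force: [0.1, 0.2, -0.8]
finger_gap: 0.0109
gripper_force: 58.4
```

Run:
```python
from h import *
go([.5241,-.127,.2],13.7)
im=snapshot("wrist");cv2.imwrite("pics/w3.png",im[:,:,::-1])
im=cv2.imread("pics/w3.png")
s=snapshot("side")[:,:,::-1];s=cv2.resize(s[100:250,230:400],None,fx=2.3,fy=2.3,interpolation=cv2.INTER_CUBIC)
o=np.zeros((384,400+391,3),np.uint8);o[:384,:400]=im[:,60:460];o[:345,400:]=s[:,:391];cv2.imwrite("pics/w3c.png",o)
```

```text
t 8.4 pos [ 0.5258 -0.0901  0.2002] F [ 0.1  0.2 -0.8] gap 0.0109 units d [-1.78 -0.51  0.02] r [-0.    0.01 -0.06] then d [-1.77 -0.52  0.01] q [ 33.  23. -39. 103.  17.  60.   1.]
```

View pics/w3c.png

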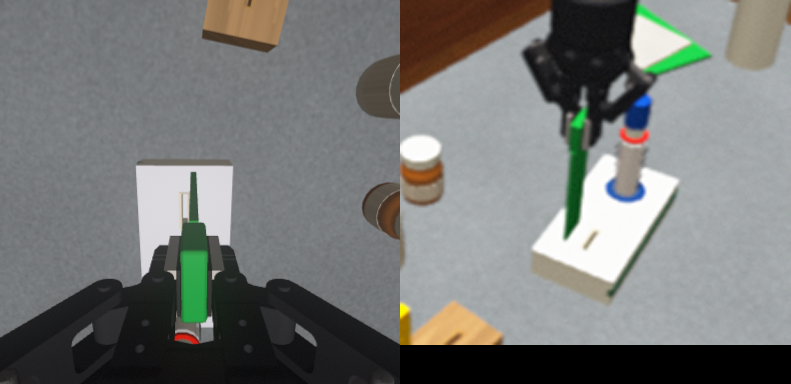

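The wrist view shows the blade foot at about (254,172), the slot's far end at about (244,192), and the stand's far edge near row 164. The side view agrees, with the gauge held straight.

Run:
```python
from h import *
C=cal("wrist");im=np.ascontiguousarray(cv2.imread("pics/w3.png")[:,:,::-1]);g=im.mean(2);h=hsv(im);H,S=h[...,0],h[...,1]
# stand top far edge: column-wise first bright pixel
es=[]
for u in range(202,286,4):
    col=g[150:185,u]; r=np.where(col>190)[0]
    if len(r): es.append(plane((u,150+r[0]-.5),.04,C)[:2])
es=np.array(es);v=cv2.fitLine(es.astype(np.float32),cv2.DIST_HUBER,0,1e-4,1e-4).ravel();print("far edge dir",np.degrees(np.arctan2(v[1],v[0])),"pt",v[2:])
for name,side in (("L",1),("R",-1)):
    e=[]
    for r in range(172,215,4):
        row=g[r]; c=[u for u in (range(180,230) if side==1 else range(305,270,-1)) if row[u]>200]
        if c: e.append(plane((c[0]-.5*side,r),.04,C)[:2])
    e=np.array(e);w=cv2.fitLine(e.astype(np.float32),cv2.DIST_HUBER,0,1e-4,1e-4).ravel();print(name,np.degrees(np.arctan2(w[1],w[0])),w[2:])
print(g[186:222:2,234:262].astype(int))
gr=(H>45)&(H<85)&(S>90)
for r in range(168,184,2):
    u=np.where(gr[r,235:280])[0]; print(r,(u.min()+235,u.max()+235) if len(u) else None)
for z in (.0736,): print("foot",plane((254,172),z,C))
go([.5241,-.127,.2],13.7)
```

```text
far edge dir 13.5421095 pt [ 0.5108495  -0.07508542]
L -76.842606 [ 0.47171882 -0.1160044 ]
R -76.24926 [ 0.5677212  -0.09200601]
[[220 220 219 220 219 219 220 220 219 219 219 220 219 220 220 220 118  69
   68  69  69  69  92 205 219 220 219 219]
 [220 219 219 219 220 220 219 220 220 219 219 220 219 219 220 220 118  69
   69  68  68  68  69 202 220 219 219 219]
 [219 219 220 219 219 220 220 220 220 220 220 219 219 220 219 210 113  69
   69  69  68  68  68 204 219 220 220 219]
 [220 220 219 220 216 201 195 193 193 194 194 193 194 195 196 168  95  67
   69  70  69  69  67 203 220 220 220 219]
 [219 220 220 219 216 209 206 180 157 203 211 211 210 204 190 161  93  69
   69  69  69  70  68 164 214 219 220 220]
 [220 219 220 219 216 209 206 170 154 211 219 220 220 209 191 161  93  69
   70  69  68  69  69 164 213 220 219 220]
 [220 220 219 219 216 208 207 172 155 212 219 219 219 209 192 154  89  70
   69  69  69  70  68 126 208 219 220 219]
 [219 219 220 220 217 209 206 176 151 210 220 219 219 209 191 137  82  68
   69  69  69  69  69 126 208 219 220 220]
 [220 219 220 219 217 208 207 176 
[... 733 characters left out ...]
  68  68
   68  68  68  67  67  67 164 214 219 219]
 [220 220 220 219 218 208 206 183 147 208 219 219 219 211 191 104  67  67
   68  67  66  67  67  66 163 213 219 220]
 [220 219 219 219 218 208 207 191 128 124 127 127 132 149 181 104  67  67
   67  67  67  66  67  67 125 208 219 219]
 [219 219 219 219 218 209 206 190 126 105 106 106 106 131 154 101  79  79
   79  79  79  78  79  80 136 208 219 219]]
168 None
170 None
172 None
174 None
176 None
178 None
180 None
182 None
foot [ 0.52268552 -0.07176946  0.0736    ]
t 8.5 pos [ 0.5261 -0.0866  0.2004] F [-0.2  0.9 -0.3] gap 0.0113 units d [-1.94 -0.57  0.02] r [ 0.   -0.   -0.02] then d [-1.94 -0.58  0.02] q [ 33.  23. -39. 103.  17.  60.   1.]
```

Call:
move_arm --increments '[{"dx":-0.7,"dy":-0.22,"dz":0,"rx":0,"ry":0,"rz":0,"jaw":1},{"dx":-0.6,"dy":-0.2,"dz":0,"rx":0,"ry":0,"rz":0,"jaw":1},{"dx":-0.4,"dy":-0.12,"dz":0.3,"rx":0,"ry":0,"rz":0,"jaw":1},{"dx":-0.16,"dy":-0.04,"dz":0.5,"rx":0,"ry":0,"rz":0,"jaw":1},{"dx":0,"dy":0,"dz":0,"rx":0,"ry":0,"rz":0,"jaw":1},{"dx":0,"dy":0,"dz":0,"rx":0,"ry":0,"rz":0,"jaw":1}]'

```text
time: 9.1
position: [0.5232, -0.125, 0.1833]
tcp_rot: [[-0.237, 0.971, -0.001], [0.971, 0.237, 0.001], [0.001, -0.001, -1.0]]
wrist_force: [0.2, 0.3, -0.9]
finger_gap: 0.0111
gripper_force: 58.4
```

Run:
```python
from h import *
go([.5235,-.1255,.1366],13.5)
im=snapshot("wrist")[:,:,::-1]
s=snapshot("side")[:,:,::-1];s=cv2.resize(s[120:230,270:370],None,fx=3.9,fy=3.9,interpolation=cv2.INTER_CUBIC)
o=np.zeros((430,790,3),np.uint8);o[:384,:400]=im[:,60:460];o[:429,400:]=s[:430];cv2.imwrite("pics/w4c.png",o)
```

```text
t 9.1 pos [ 0.5232 -0.125   0.1833] F [ 0.2  0.3 -0.9] gap 0.0111 units d [-0.03  0.01  2.34] r [-0.01 -0.01  0.03] then d [-0.03  0.01  2.34] q [ 36.  25. -38. 103.  18.  58.   5.]
```

View pics/w4c.png

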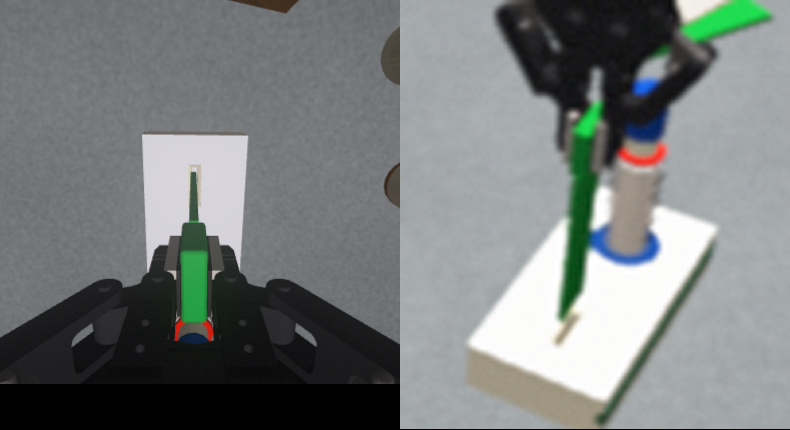

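The blade foot at column 193, row 172 sits over the slot, whose columns run from 188 to 201. I'll descend and watch the force.

Call:
move_arm --increments '[{"dx":0,"dy":0.02,"dz":0.4,"rx":0,"ry":0,"rz":0,"jaw":1},{"dx":0,"dy":0.02,"dz":0.3,"rx":0,"ry":0,"rz":0,"jaw":1},{"dx":0,"dy":0,"dz":0.25,"rx":0,"ry":0,"rz":0,"jaw":1},{"dx":0,"dy":0,"dz":0.25,"rx":0,"ry":0,"rz":0,"jaw":1},{"dx":0,"dy":0,"dz":0,"rx":0,"ry":0,"rz":0,"jaw":1}]'

```text
time: 9.7
position: [0.5238, -0.1252, 0.159]
tcp_rot: [[-0.237, 0.972, -0.001], [0.972, 0.237, 0.0], [0.001, -0.001, -1.0]]
wrist_force: [0.5, -0.1, 0.2]
finger_gap: 0.0111
gripper_force: 58.4
```

```bash
python3 -c "
from h import *
go([.5235,-.1255,.1366],13.5);print(sense()['torque'])"
```

```text
t 9.7 pos [ 0.5238 -0.1252  0.159 ] F [ 0.5 -0.1  0.2] gap 0.0111 units d [-0.01 -0.02  1.12] r [-0.01 -0.    0.03] then d [-0.01 -0.02  1.12] q [ 36.  26. -38. 105.  19.  55.   3.]
[-0.01278067  0.01152429  0.06210414]
```

Foot is ~8 mm in the slot with no force.

Call:
move_arm --increments '[{"dx":0,"dy":0,"dz":0.25,"rx":0,"ry":0,"rz":0,"jaw":1},{"dx":0,"dy":0,"dz":0.25,"rx":0,"ry":0,"rz":0,"jaw":1},{"dx":0,"dy":0,"dz":0.25,"rx":0,"ry":0,"rz":0,"jaw":1},{"dx":0,"dy":0,"dz":0.2,"rx":0,"ry":0,"rz":0,"jaw":1},{"dx":0,"dy":0,"dz":0.15,"rx":0,"ry":0,"rz":0,"jaw":1},{"dx":0,"dy":0,"dz":0,"rx":0,"ry":0,"rz":0,"jaw":1}]'

```text
time: 10.3
position: [0.524, -0.1252, 0.1374]
tcp_rot: [[-0.237, 0.972, -0.001], [0.972, 0.237, 0.0], [0.0, -0.001, -1.0]]
wrist_force: [-0.5, 0.4, -0.8]
finger_gap: 0.0111
gripper_force: 58.4
```

```bash
python3 -c "
from h import *
go([.5235,-.1255,.1366],13.5);print(sense()['torque'])"
```

```text
t 10.3 pos [ 0.524  -0.1252  0.1374] F [-0.5  0.4 -0.8] gap 0.0111 units d [-0.01 -0.03  0.04] r [-0.01 -0.    0.03] then d [-0.01 -0.03  0.04] q [ 35.  28. -37. 106.  20.  53.   2.]
[-0.00778285  0.01018958  0.00205216]
```

Call:
move_arm --increments '[{"dx":0,"dy":0,"dz":0.08,"rx":0,"ry":0,"rz":0,"jaw":1},{"dx":0,"dy":0,"dz":0.04,"rx":0,"ry":0,"rz":0,"jaw":1},{"dx":0,"dy":0,"dz":0,"rx":0,"ry":0,"rz":0,"jaw":1}]'

```text
time: 10.6
position: [0.5248, -0.1252, 0.1366]
tcp_rot: [[-0.237, 0.972, 0.001], [0.972, 0.237, -0.001], [-0.001, 0.001, -1.0]]
wrist_force: [-2.3, -0.6, 9.1]
finger_gap: 0.0112
gripper_force: 59.8
```

Seated exactly at the expected height with 9 N. Release and rise.

Call:
move_arm --increments '[{"dx":0,"dy":0,"dz":-0.03,"rx":0,"ry":0,"rz":0,"jaw":0.85},{"dx":0,"dy":0,"dz":0,"rx":0,"ry":0,"rz":0,"jaw":0.7},{"dx":0,"dy":0,"dz":0,"rx":0,"ry":0,"rz":0,"jaw":0.3},{"dx":0,"dy":0,"dz":0,"rx":0,"ry":0,"rz":0,"jaw":0},{"dx":0,"dy":0,"dz":0,"rx":0,"ry":0,"rz":0,"jaw":0},{"dx":0,"dy":0,"dz":-0.6,"rx":0,"ry":0,"rz":0,"jaw":0},{"dx":0,"dy":0,"dz":-1,"rx":0,"ry":0,"rz":0,"jaw":0},{"dx":0,"dy":0,"dz":-1,"rx":0,"ry":0,"rz":0,"jaw":0},{"dx":0,"dy":0,"dz":-1,"rx":0,"ry":0,"rz":0,"jaw":0},{"dx":0,"dy":0,"dz":-1,"rx":0,"ry":0,"rz":0,"jaw":0}]'

```text
time: 11.6
position: [0.5243, -0.1251, 0.2299]
tcp_rot: [[-0.237, 0.971, 0.001], [0.971, 0.237, -0.0], [-0.0, 0.001, -1.0]]
wrist_force: [-0.1, 0.6, 0.3]
finger_gap: 0.0854
gripper_force: 0.0
```

Run:
```python
from h import *
go([.5466,-.225,.25],13.5)
for n in("top","wrist","side"):
    im=snapshot(n);cv2.imwrite(f"pics/{n}5.png",im[:,:,::-1])
a=cv2.imread("pics/side5.png")[90:250,260:400];b=cv2.imread("pics/wrist5.png")
o=np.zeros((430,790,3),np.uint8);o[:384,:400]=b[:,60:460];s=cv2.resize(a,None,fx=2.68,fy=2.68);o[:428,400:775]=s[:428,:375];cv2.imwrite("pics/w5c.png",o)
```

```text
t 11.6 pos [ 0.5243 -0.1251  0.2299] F [-0.1  0.6  0.3] gap 0.0854 units d [-5.12 -0.1  -1.01] r [0.01 0.   0.03] then d [-5.12 -0.08 -1.01] q [ 37.  22. -39. 100.  15.  64.   7.]
```

View pics/w5c.png

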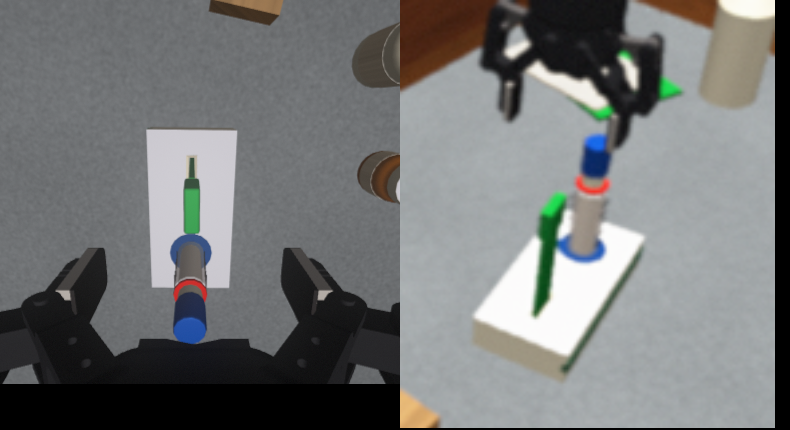

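The gauge stands home (its slot at (192,165) in the wrist crop), and the knob's top is at about (190,330).

Run:
```python
from h import *
C=cal("wrist");im=np.ascontiguousarray(cv2.imread("pics/wrist5.png")[:,:,::-1]);h=hsv(im);H,S,V=h[...,0],h[...,1],h[...,2]
m=(H>100)&(H<130)&(S>120)
for v in (90,120,140):
    c=blob(m&(V>v),(225,300,280,350));e=cv2.fitEllipse(c);print(v,e,plane(e[0],.176,C).round(4))
c=blob(m,(225,285,280,350));x,y,w,hh=cv2.boundingRect(c);print(x,y,w,hh,plane((x+w/2-.5,y+hh-1),.176,C).round(4))
c=blob((H>45)&(H<85)&(S>120)&(V>130),(235,170,270,240));print("green top",rect(c,.169,C))
Ct=cal("top");it=np.ascontiguousarray(cv2.imread("pics/top5.png")[:,:,::-1])
```

```text
90 ((249.43460083007812, 329.77490234375), (26.6547794342041, 31.661344528198242), 89.89861297607422) [ 0.5448 -0.2199  0.176 ]
120 ((249.3545379638672, 330.1009521484375), (25.631139755249023, 31.249143600463867), 91.643798828125) [ 0.5448 -0.2202  0.176 ]
140 ((249.3908233642578, 330.12054443359375), (24.59596824645996, 31.102542877197266), 91.58904266357422) [ 0.5448 -0.2202  0.176 ]
234 294 32 51 [ 0.5481 -0.2334  0.176 ]
green top (array([ 0.5235, -0.1248]), array([0.0328, 0.0092]), 103.19)
```

Call:
move_arm --increments '[{"dx":-0.9,"dy":0,"dz":-0.25,"rx":0,"ry":0,"rz":0,"jaw":0},{"dx":-0.9,"dy":0,"dz":-0.25,"rx":0,"ry":0,"rz":0,"jaw":0},{"dx":-0.9,"dy":0,"dz":-0.25,"rx":0,"ry":0,"rz":0,"jaw":0},{"dx":-0.9,"dy":0,"dz":-0.25,"rx":0,"ry":0,"rz":0,"jaw":0},{"dx":-0.8,"dy":0,"dz":0,"rx":0,"ry":0,"rz":0,"jaw":0},{"dx":-0.5,"dy":-0.1,"dz":0,"rx":0,"ry":0,"rz":0,"jaw":0},{"dx":0,"dy":0,"dz":0,"rx":0,"ry":0,"rz":0,"jaw":0},{"dx":0,"dy":0,"dz":0,"rx":0,"ry":0,"rz":0,"jaw":0}]'

```text
time: 12.55
position: [0.5452, -0.2202, 0.2476]
tcp_rot: [[-0.237, 0.971, -0.001], [0.971, 0.237, 0.001], [0.001, -0.001, -1.0]]
wrist_force: [0.6, -0.0, -0.1]
finger_gap: 0.0851
gripper_force: 0.0
```

Run:
```python
from h import *
C=cal("wrist");im=snapshot("wrist");cv2.imwrite("pics/w6.png",im[:,:,::-1]);h=hsv(im);H,S,V=h[...,0],h[...,1],h[...,2]
m=(H>100)&(H<130)&(S>120)
p=(C[1]@np.array([.546,-.222,.176])+C[2]);q=C[0]@p;q=(q/q[2])[:2].astype(int);print("expect",q)
for v in (90,120,140):
    c=blob(m&(V>v),(q[0]-40,q[1]-40,q[0]+40,q[1]+40));e=cv2.fitEllipse(c);print(v,np.round(e[0],1),np.round(e[1],1),plane(e[0],.176,C).round(4))
c=blob((H>45)&(H<85)&(S>120)&(V>130),(200,0,310,200));print("green top",rect(c,.169,C))
go([.546,-.222,.139],13.5)
```

```text
expect [254 209]
90 [254.4 211.4] [32.4 33.6] [ 0.5463 -0.2233  0.176 ]
120 [254.3 211.8] [31.7 33.2] [ 0.5463 -0.2236  0.176 ]
140 [254.2 212. ] [31.2 32.9] [ 0.5463 -0.2238  0.176 ]
green top (array([ 0.5246, -0.127 ]), array([0.0094, 0.0337]), -75.73)
t 12.6 pos [ 0.5454 -0.2198  0.2479] F [-0.5  0.8  0.8] gap 0.0856 units d [-0.12  0.01  5.44] r [-0.   -0.01  0.04] then d [-0.11  0.01  5.44] q [ 43.  25. -37.  92.  16.  68.  16.]
```

Call:
move_arm --increments '[{"dx":-0.18,"dy":0,"dz":0.6,"rx":0,"ry":0,"rz":0,"jaw":0},{"dx":0,"dy":0,"dz":0.9,"rx":0,"ry":0,"rz":0,"jaw":0},{"dx":0,"dy":0,"dz":0.9,"rx":0,"ry":0,"rz":0,"jaw":0},{"dx":0,"dy":0,"dz":0.9,"rx":0,"ry":0,"rz":0,"jaw":0},{"dx":0,"dy":0,"dz":0.9,"rx":0,"ry":0,"rz":0,"jaw":0},{"dx":0,"dy":0,"dz":0.8,"rx":0,"ry":0,"rz":0,"jaw":0},{"dx":0,"dy":0,"dz":0.4,"rx":0,"ry":0,"rz":0,"jaw":0},{"dx":0,"dy":0,"dz":0,"rx":0,"ry":0,"rz":0,"jaw":0},{"dx":0,"dy":0,"dz":0,"rx":0,"ry":0,"rz":0,"jaw":0}]'

```text
time: 13.5
position: [0.5466, -0.2242, 0.1404]
tcp_rot: [[-0.237, 0.971, 0.0], [0.971, 0.237, 0.0], [-0.0, 0.0, -1.0]]
wrist_force: [0.8, -0.3, 0.6]
finger_gap: 0.0855
gripper_force: 0.0
```

```bash
python3 -c "
from h import *
go([.5463,-.2233,.14],13.5)"
```

```text
t 13.5 pos [ 0.5466 -0.2242  0.1404] F [ 0.8 -0.3  0.6] gap 0.0855 units d [ 0.05 -0.01  0.02] r [0.   0.   0.03] then d [ 0.05 -0.01  0.02] q [ 41.  31. -35.  99.  21.  56.  12.]
```

Call:
move_arm --increments '[{"dx":0.03,"dy":0,"dz":0,"rx":0,"ry":0,"rz":0,"jaw":0.3},{"dx":0,"dy":0,"dz":0,"rx":0,"ry":0,"rz":0,"jaw":0.5},{"dx":0,"dy":0,"dz":0,"rx":0,"ry":0,"rz":0,"jaw":0.6},{"dx":0,"dy":0,"dz":0,"rx":0,"ry":0,"rz":0,"jaw":0.7},{"dx":0,"dy":0,"dz":0,"rx":0,"ry":0,"rz":0,"jaw":0.8},{"dx":0,"dy":0,"dz":0,"rx":0,"ry":0,"rz":0,"jaw":1},{"dx":0,"dy":0,"dz":0,"rx":0,"ry":0,"rz":0,"jaw":1},{"dx":0,"dy":0,"dz":0,"rx":0,"ry":0,"rz":0,"jaw":1}]'

```text
time: 14.3
position: [0.5466, -0.224, 0.1406]
tcp_rot: [[-0.237, 0.972, 0.001], [0.972, 0.237, -0.0], [-0.001, 0.001, -1.0]]
wrist_force: [0.4, 0.4, 5.3]
finger_gap: 0.0267
gripper_force: 58.8
```

```bash
python3 -c "
from h import *
go([.5463,-.2233,.14],13.5);print(sense()['gripper_force'],sense()['torque'])"
```

```text
t 14.3 pos [ 0.5466 -0.224   0.1406] F [0.4 0.4 5.3] gap 0.0267 units d [ 0.04 -0.01  0.03] r [0.01 0.01 0.03] then d [ 0.04 -0.01  0.03] q [ 41.  31. -35.  99.  21.  56.  12.]
58.8297575712204 [-0.01267302  0.16400899  0.00899416]
```

Call:
move_arm --increments '[{"dx":0,"dy":0,"dz":-0.1,"rx":0,"ry":0,"rz":0,"jaw":1},{"dx":0,"dy":0,"dz":-0.15,"rx":0,"ry":0,"rz":0,"jaw":1},{"dx":0,"dy":0,"dz":-0.2,"rx":0,"ry":0,"rz":0,"jaw":1},{"dx":0,"dy":0,"dz":-0.2,"rx":0,"ry":0,"rz":0,"jaw":1},{"dx":0,"dy":0,"dz":-0.2,"rx":0,"ry":0,"rz":0,"jaw":1},{"dx":0,"dy":0,"dz":-0.15,"rx":0,"ry":0,"rz":0,"jaw":1},{"dx":0,"dy":0,"dz":0,"rx":0,"ry":0,"rz":0,"jaw":1}]'

```text
time: 15.0
position: [0.5465, -0.2239, 0.1607]
tcp_rot: [[-0.237, 0.972, 0.001], [0.972, 0.237, -0.0], [-0.001, 0.001, -1.0]]
wrist_force: [-0.9, -0.3, -0.3]
finger_gap: 0.0268
gripper_force: 59.0
```

```bash
python3 -c "
from h import *
go([.5466,-.224,.1846],13.5);print(sense()['gripper_force'],sense()['torque'])"
```

```text
t 15.0 pos [ 0.5465 -0.2239  0.1607] F [-0.9 -0.3 -0.3] gap 0.0268 units d [-0.01  0.   -1.2 ] r [0.01 0.   0.03] then d [-0.01  0.   -1.2 ] q [ 42.  30. -36.  98.  20.  58.  13.]
58.99044334888458 [-0.01357279 -0.00573171 -0.04504519]
```

No lateral force. Continue.

Call:
move_arm --increments '[{"dx":0,"dy":0,"dz":-0.2,"rx":0,"ry":0,"rz":0,"jaw":1},{"dx":0,"dy":0,"dz":-0.2,"rx":0,"ry":0,"rz":0,"jaw":1},{"dx":0,"dy":0,"dz":-0.2,"rx":0,"ry":0,"rz":0,"jaw":1},{"dx":0,"dy":0,"dz":-0.2,"rx":0,"ry":0,"rz":0,"jaw":1},{"dx":0,"dy":0,"dz":-0.2,"rx":0,"ry":0,"rz":0,"jaw":1},{"dx":0,"dy":0,"dz":-0.15,"rx":0,"ry":0,"rz":0,"jaw":1},{"dx":0,"dy":0,"dz":-0.05,"rx":0,"ry":0,"rz":0,"jaw":1},{"dx":0,"dy":0,"dz":0,"rx":0,"ry":0,"rz":0,"jaw":1},{"dx":0,"dy":0,"dz":0,"rx":0,"ry":0,"rz":0,"jaw":1},{"dx":0,"dy":0,"dz":0,"rx":0,"ry":0,"rz":0,"jaw":1}]'

```text
time: 16.0
position: [0.5461, -0.2239, 0.1839]
tcp_rot: [[-0.237, 0.972, -0.0], [0.972, 0.237, 0.0], [0.0, -0.0, -1.0]]
wrist_force: [0.2, -0.1, -1.7]
finger_gap: 0.0265
gripper_force: 59.0
```

Run:
```python
from h import *
go([.5466,-.224,.1846],13.5);print(sense()['gripper_force'],sense()['torque'])
im=snapshot("side");cv2.imwrite("pics/side7.png",im[:,:,::-1]);h=hsv(im);H,S,V=h[...,0],h[...,1],h[...,2]
C=cal("side")
def z_at(v,xy): # height at which vertical line xy projects to row v
    zs=np.linspace(.05,.3,2501);P=np.c_[np.tile(xy,(2501,1)),zs];q=(C[1]@P.T).T+C[2];r=C[0][1,1]*q[:,1]/q[:,2]+C[0][1,2];return zs[np.argmin(abs(r-v))]
c=blob(((H<8)|(H>172))&(S>130),(300,100,370,190));e=cv2.boundingRect(c);M=cv2.moments(c);print("collar",e,M['m10']/M['m00'],M['m01']/M['m00'],"z",z_at(M['m01']/M['m00'],[.5466,-.2237]))
c0=cv2.imread("pics/side5.png")[:,:,::-1];h0=hsv(np.ascontiguousarray(c0));H,S=h0[...,0],h0[...,1]
c=blob(((H<8)|(H>172))&(S>130),(300,100,370,190));e=cv2.boundingRect(c);M=cv2.moments(c);print("before",e,M['m01']/M['m00'],"z",z_at(M['m01']/M['m00'],[.5466,-.2237]))
cv2.imwrite("pics/s7c.png",cv2.resize(np.ascontiguousarray(im[100:240,260:400,::-1]),None,fx=4,fy=4))
```

```text
t 16.0 pos [ 0.5461 -0.2239  0.1839] F [ 0.2 -0.1 -1.7] gap 0.0265 units d [-0.01  0.02 -0.03] r [-0.   -0.    0.03] then d [-0.01  0.02 -0.03] q [ 42.  29. -36.  96.  19.  61.  14.]
59.00871276855469 [-0.02158551 -0.01074291 -0.0417961 ]
collar (328, 142, 12, 8) 333.2564102564102 146.52564102564102 z 0.164
before (326, 156, 12, 6) 159.3235294117647 z 0.1222
```

View pics/s7c.png

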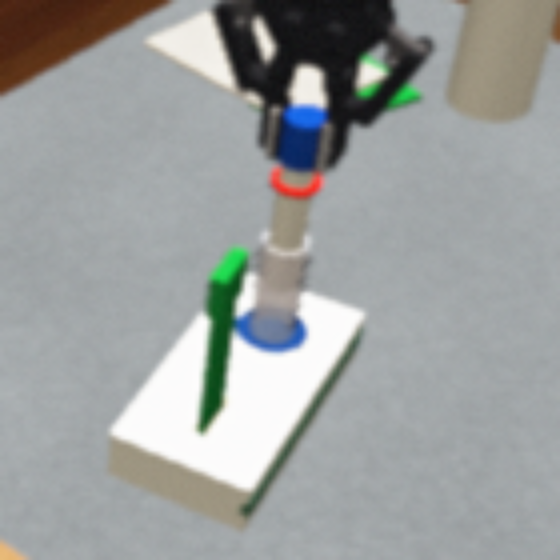

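The side view shows the gauge upright and home, with the knob held and the collar at (333,146) drawn up about 43 mm. One small nudge up remains.

Call:
move_arm --increments '[{"dx":0,"dy":0,"dz":-0.04,"rx":0,"ry":0,"rz":0,"jaw":1},{"dx":0,"dy":0,"dz":0,"rx":0,"ry":0,"rz":0,"jaw":1},{"dx":0,"dy":0,"dz":0,"rx":0,"ry":0,"rz":0,"jaw":1},{"dx":0,"dy":0,"dz":0,"rx":0,"ry":0,"rz":0,"jaw":1}]'

```text
time: 16.45
position: [0.5463, -0.2239, 0.1849]
tcp_rot: [[-0.237, 0.972, -0.0], [0.972, 0.237, -0.0], [-0.0, -0.0, -1.0]]
wrist_force: [0.2, 0.2, -1.7]
finger_gap: 0.0265
gripper_force: 59.0
```

Run:
```python
from h import *
go([.5466,-.224,.1846],13.5)
for i in range(4): snapshot("side"); print(np.round(sense()["position"],4))
if abs(sense()["position"][2]-.1846)<.0012: print(manip.finish_job())
```

```text
t 16.45 pos [ 0.5463 -0.2239  0.1849] F [ 0.2  0.2 -1.7] gap 0.0265 units d [-0.01  0.01  0.01] r [-0.    0.    0.03] then d [-0.01  0.01  0.01] q [ 42.  29. -36.  96.  19.  61.  14.]
[ 0.5463 -0.2239  0.1849]
[ 0.5462 -0.2239  0.1849]
[ 0.5463 -0.2239  0.1849]
[ 0.5463 -0.2239  0.1849]
the job is handed in; nothing more can be done
None
```

The job is handed in at about 16.6 s: the green gauge is home in the stand and released, and the plunger is held with its collar about level with the gauge's top, drawn up 44.3 mm by the arm's reading (44 mm needed; my one camera check, before the last 1 mm nudge, read about 1.5 mm less).

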